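# Eject a measuring head from its dock and hold it on the marked spot

## Robot

A 6-joint arm with a two-finger parallel gripper is mounted at the origin on the work surface. World frame = base frame: x ahead of the robot, y to its left, z up, the work surface at z = 0. Lengths are in m, angles in rad, forces in N, time in s.
With the tool pointing down it reaches from about 0.325 to 0.9 m from the base axis. Payload 6.1 kg.
Tool frame: the origin (TCP) lies midway between the tips of the shut fingers; the grasp point (between the pads) lies 19 mm behind it; z points along the fingers, y is the line along which they close (so a half turn about z gives the same grasp; the last joint's range is limited). The gripper opens to 87 mm and grips with 3 to 60 N. Pads are 19 mm wide; open, the fingers measure 117 mm over their backs; the gripper's body (75 mm by 190 mm) begins 51 mm behind the grasp point.
Start: joints at [1.021, 0.22, 1.526, -0, 1.395, -0.126], TCP at [0.257, 0.57, 0.223] pointing down, gripper open.
Joint ranges: [-2.98, 2.98], [-0.91, 2.08], [0.09, 2.57], [-1.24, 4.39], [0.2, 2.65], [-2.68, 2.68]. Speed limits (rad/s): [2.57, 2.57, 3.01, 3.14, 3.14, 3.14].

## Interface

Orientations are given as a rotation vector (axis times angle).
In Python, from bench import telemetry, get_image, camera_model, r, cut_out gives the robot as it stands.
- The arm moves only by the tool servo_tool, never from a script. Its argument "moves" is a list that holds one entry, the list of rows, each a list of 7 numbers: the opening, from -1 (shut) to 1 (fully open), then the shift along the tool's x, y, z as a fraction of full scale, then the turn, a rotation vector about the tool's x, y, z as a fraction of full scale. A call has 1 to 5 rows; each row is the pose to reach, as a shift and turn from the pose commanded when the call began, along the tool's axes at that moment, turning the shorter way round; what a row does not reach only later rows make up. Full scale, the value 1, is 0.8 m for a shift and 360 degrees for a turn. A row lasts 1/8 s, in which the tool goes at most 62.5 mm and 10.7 degrees, less where a joint would pass 70% of its speed; a pose out of reach is approached as far as the arm can. A call with a number of a shift or a turn outside -1 to 1 is refused whole. A call with a gripper value outside its range is refused whole. The fingers move at their own pace and stop on an object; "squeeze" is the grip in N (left out, the last holds). Time passes only in rows, so rows that repeat a pose let the fingers close. It gives the time, the measured TCP pose, the force, the opening and the grip force at its end, in the units of the state.
- telemetry.state(): the state, without advancing time (a new reading comes with each control period).
- get_image(name): name is "scene" or "top" or "wrist"; returns the picture (480x640x3 uint8, red, green, blue); there is no depth.
- camera_model(name): a dict with "fovy" (degrees; the focal length in pixels is half the picture's height over the tangent of half this angle, whatever the lens; pixels are square), "cx", "cy" (the principal point, pixels), "xyz" and "orientation" of the camera in the world. Camera axes: x right, y down, z forward; pixel columns grow to the right and rows downward; lengths in m; the calibration is good to about 2 mm. A picture is of the moment at which its call begins: read the wrist's pose just before it. camera_model takes no time and is no camera call; for the wrist camera it gives the pose at the moment of the call.
- r.close_job(): hands the job in; it is judged then, once.
Trained networks look in the newest picture that a camera, given by its name, has taken for a name from the list of things; names that differ only in an ending like _2 or _b are one class to them, and where a whole thing is asked for, a point or a joint stands for the part that bears it (a point fixed in the world has none). Each returns a list of dicts, best first, with "conf" (0 to 1); they miss things now and then, are a little off and sometimes report something else, mostly with a low value. They report only what shows in the picture. A call takes as long as a camera call. They do not tell look-alikes from the thing itself.
- cut_out(camera, query): "mask" (480x640 bool, what is visible of it) and "extent" ([left, top, width, height] in pixels, round what is visible of it).
The state is a dict: "time_s": time; "q": joint angles; "dq": joint speeds; "joint_torque": joint torques, N m; "position": TCP position; "tcp_rot": TCP orientation; "ft_force": force on the tool from outside, world axes, zero at the start; "wrist_torque": the same for the moment, N m; "gripper_width": opening from 0.0 (shut) to 1.0 (fully open); "finger_force": force on a finger pad.
Only numpy, scipy, OpenCV 4.12 (cv2) and the standard library are available. Lean on these libraries where they do the work, as an engineer would, in place of code of your own. Each camera call takes 0.05 s, during which the arm holds its last target. There are 200 camera calls.

## Task

Push the ejector tab on top of the charging dock forward to the end of its travel so that the measuring head comes right out onto the apron, and let the tab spring back. Then grip the head by its square stem, lift it off and set its foot squarely and centrally on the ring mark (not the square mark) of the sloping sample platen, pressing gently so that the sprung platen sinks about half its travel (about 5 mm of 10; never jab it). Finish while still holding the head pressed there; do not let go, and leave the screwdriver, jar and tray alone.

Things in the scene. Friction and masses are not known exactly. Their poses are not given: they have to be found in the camera images.
- dock: Fixed charging dock. Grey floor plate 190 x 74 x 8 mm, x -100 to +90 mm in its frame; white roofed garage with red side strips over x 0 to +90 mm, top 77 mm above the bench, 64 mm high inside; open apron in front of it. Origin: at bench level; -x is the way out (towards the robot within 20 degrees), z up. A 14 mm slot in the roof along x takes the ejector's neck
- ejector (a joint): Spring ejector slide (m): 0 at rest (rear), 0.085 fully forward, along the dock's -x. Its plate starts 2 mm behind the head's foot and pushes the head; at full travel the head's centre is 58 mm to -x of the dock's origin, clear of the roof. Spring 1.2 N at rest to 6.3 N at full travel; it returns when let go, the head stays out
- ejector_tab (a point): Centre of the ejector's black thumb tab above the dock's roof: 12 mm along the dock's x, 30 mm along its y, 22 mm high (from 79 to 101 mm above the bench; this point at 90 mm). Push its rear (+x) face, or pinch it across y; moves with the slide
- head: Measuring head, loose, about 0.18 kg: steel foot disc 40 mm across, 14 mm thick; on it a grey square stem 26 x 26 mm up to 58 mm above the underside. Origin: centre of the foot's flat underside; z along the stem, x and y along the stem's sides. Starts in the garage 25 mm to +x of the dock's origin, underside 8 mm above the bench, square with the dock
- stand: Fixed sloping sample stage: base 150 x 130 mm, tilted bed, and on it the sprung bare aluminium platen, 116 x 126 x 8 mm, inclined 25 degrees: its face looks up and to the stand's -x (towards the robot within 20 degrees). Origin: centre of the base's underside, z up. Face centre about 95 mm above the bench, upper edge about 120 mm
- spot (a point): Centre of the ring mark (dark ring 54 mm outside, 47 mm inside, with a small cross) on the platen's face, 27 mm to the -y side of the platen's middle; the square mark is on the +y side. z is the outward normal of the face, y lies level across the slope, x points up the slope; moves with the platen
- platen (a joint): How far the platen is pressed in along its normal (m): 0 at rest, 0.010 at its hard stop. Spring: 2.4 N to start moving, 0.6 N more for each mm (5.4 N at 5 mm)
- screwdriver: Bystander: loose screwdriver with a blue handle, 160 mm long, lying on the bench between dock and stage
- jar: Bystander: loose amber glass jar, 48 mm across, 60 mm high; origin at the centre of its underside
- tray: Bystander: loose empty white plastic tray, 80 x 100 x 30 mm; origin at the centre of its underside
There are look-alikes about, which are no part of the job. Of the things shaped like the head, the steel one is meant.

How it is judged:
On the way, in this order (a step that is already met when the one before it is completed fails the run):
1. the ejector is pushed forward and the head is out of the garage on the apron, not carried by the fingers (value of joint ejector above 0.07 m and x of head in the frame of dock below -0.045 m and z of head in the frame of dock below 0.015 m and contact force between the fingers and head below 0.5 N), for 0.1 s.
2. the head is lifted off the dock in the fingers (z of head in the frame of dock above 0.04 m and contact force between the fingers and head above 1 N and contact force between head and dock below 0.1 N), for 0.2 s.
At the end, for the whole second after the job is handed in: Through the last second the head, gripped and still, presses on the ring: underside centre within 8 mm of the ring's centre, axis within 7 degrees of the platen's normal, contact 2.5 to 11 N, platen pressed in 2 to 8 mm by the head alone; ejector back within 10 mm of rest (distance between head and spot below 0.008 m and angle between the z axis of head and the z axis of spot, either way round below 0.12 rad and angle between head's own z axis and vertical below 1 rad and contact force between head and stand between 2.5 and 11 N and value of joint platen between 0.002 and 0.008 m and contact force between the fingers and head above 1 N and contact force between each of the fingers, the arm and stand below 0.1 N and linear speed of head below 0.02 m/s and value of joint ejector below 0.01 m); the arm keeps its last pose, push and grip.
It fails at once if the head is jabbed against the sample stage (over 20 N) (contact force between head and stand above 20 N).
It fails at once if a bystander (screwdriver, jar or tray) is moved by more than 20 mm (distance of any of screwdriver, jar, tray from where it was at the start of the episode above 0.02 m).
It also fails if it takes over 58 s, if anything falls off the work surface, if the arm or the gripper's body presses on something with over 40 N, if the wrist force passes 120 N, or if a joint passes its speed limit or range.

## Working session

There is one attempt and no reset: what is moved stays moved. The work goes in short steps, Python scripts to look and compute and a tool call to move; the robot and the scene stay as the last step left them, time stands still between calls to the robot, and variables do not carry over. Pictures are saved under pics/ and viewed, at most 10 in all, crops included, and the job is handed in when it is done.

Besides the shell and the picture viewer there is one more tool, called after ">>>" as name([rows], argument=value, ...), one row to a line, values as JSON. servo_tool: Moves the arm, as the interface text tells. Shift numbers are shares of 0.8 m and turn numbers shares of 360 degrees, none past 1 either way. Its arguments: {"type":"object","properties":{"moves":{"type":"array"},"squeeze":{"type":"number"}},"required":["moves"]}

```bash
ls; mkdir -p pics; python3 - <<'E'
from bench import telemetry,get_image,camera_model
import cv2,numpy as np
print(telemetry.state())
for n in("scene","top"):
    im=get_image(n); cv2.imwrite(f"pics/{n}0.png",im[:,:,::-1]); print(n,camera_model(n))
print(camera_model("wrist"))
E
```

```text
pics
{'time_s': 0.0, 'q': array([ 1.02090180e+00,  2.21251064e-01,  1.52759050e+00,  3.86619437e-05,
        1.39466622e+00, -1.26104468e-01]), 'dq': array([-0.00144442,  0.00021241,  0.00015906, -0.00081885, -0.0009621 ,
       -0.00140952]), 'joint_torque': array([-8.31293733e-05, -4.94613147e+01, -3.87382007e+01,  7.00542703e-02,
        5.71635563e-02, -1.29434238e-04]), 'position': array([0.25668909, 0.56919723, 0.2214327 ]), 'tcp_rot': array([-6.60586608e-01, -3.07066873e+00,  2.81764468e-03]), 'ft_force': array([0.07259204, 0.04572816, 0.02382002]), 'wrist_torque': array([-0.02605524, -0.01953317, -0.0306225 ]), 'finger_force': 0.0, 'gripper_width': 0.9989379735986852}
scene {'fovy': 52.7003576920851, 'cx': 323.2752570802673, 'cy': 247.60594117158172, 'xyz': array([0.99871842, 0.41263446, 0.77334555]), 'orientation': array([-1.1218263 , -2.46345092,  0.88979039])}
top {'fovy': 48.41544812279916, 'cx': 322.6937118111249, 'cy': 236.3366120734952, 'xyz': array([0.39746136, 0.04165567, 0.89869993]), 'orientation': array([-2.02443583,  2.18391753, -0.2357089 ])}
{'fovy': 63.68556809777324, 'cx': 317.024082244564, 'cy': 243.62522990177138, 'xyz': array([0.19662573, 0.59616319, 0.38372726]), 'orientation': array([2.45816294, 1.5868861 , 0.19461087])}
```

View pics/scene0.png

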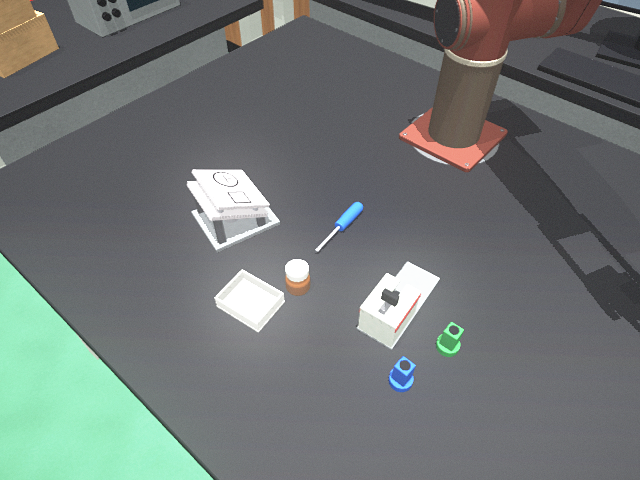

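View pics/top0.png

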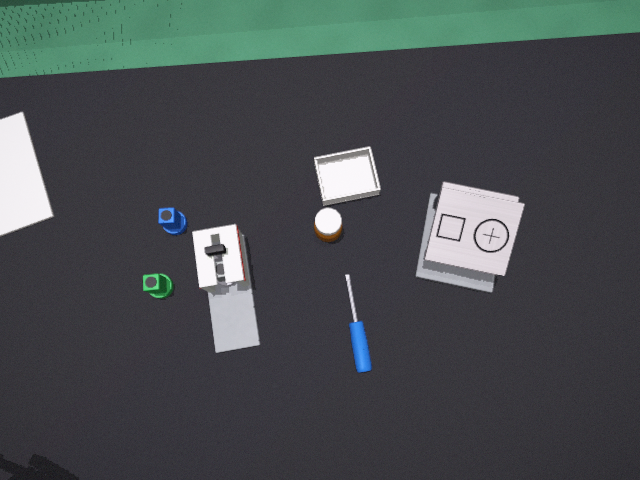

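The scene view shows the dock at about (395,305), the stand at (235,205), and the blue and green look-alikes at (402,373) and (450,338). In the top view the dock apron is at (235,315), the tab at (215,249) and the ring at (491,236). I'll zoom in to pick corners.

```bash
python3 - <<'E'
import cv2,numpy as np
t=cv2.imread("pics/top0.png");s=cv2.imread("pics/scene0.png")
a=cv2.resize(t[215:360,180:270],None,fx=4,fy=4,interpolation=cv2.INTER_CUBIC)
b=cv2.resize(t[175:300,410:530],None,fx=3.5,fy=3.5,interpolation=cv2.INTER_CUBIC)
o=np.zeros((600,800,3),np.uint8);o[:580,:360]=a;o[:b.shape[0],370:370+b.shape[1]]=b
cv2.imwrite("pics/c1.png",o)
a=cv2.resize(s[255:350,350:445],None,fx=4,fy=4,interpolation=cv2.INTER_CUBIC)
b=cv2.resize(s[160:255,180:285],None,fx=4,fy=4,interpolation=cv2.INTER_CUBIC)
o=np.zeros((400,800,3),np.uint8);o[:380,:380]=a;o[:380,380:800]=b
cv2.imwrite("pics/c2.png",o)
E
```

```text
(no output)
```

View pics/c1.png

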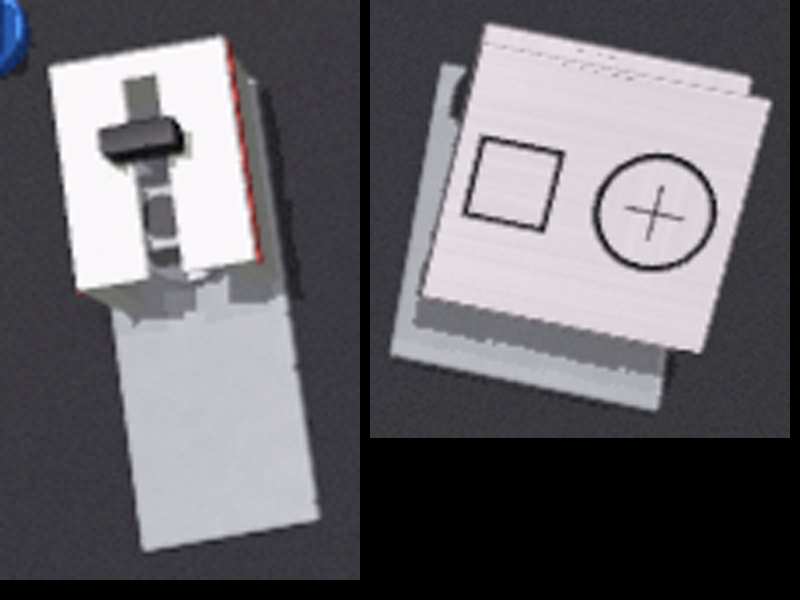

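View pics/c2.png

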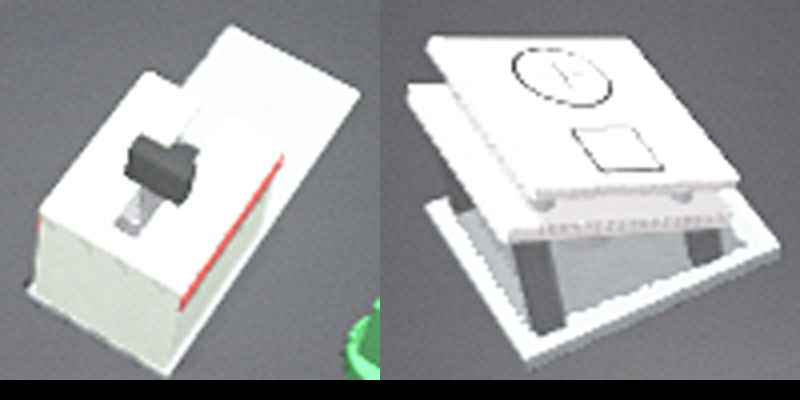

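The crops give clean corners: roof, apron and tab for the dock, and the four face corners and ring centre for the platen. Both cameras see all of them, so I'll fit the poses jointly.

```bash
cat > h.py <<'E'
import numpy as np
from scipy.spatial.transform import Rotation as R
from scipy.optimize import least_squares
from bench import telemetry,get_image,camera_model
def proj(cm,P):
    f=240/np.tan(np.radians(cm["fovy"])/2)
    p=(np.atleast_2d(P)-cm["xyz"])@R.from_rotvec(cm["orientation"]).as_matrix()
    return p[:,:2]/p[:,2:]*f+[cm["cx"],cm["cy"]]
E
cat > fit.py <<'E'
from h import *
T=camera_model("top");S=camera_model("scene")
fx=lambda p,ox,s,o:(np.array(p,float)-[ox,0]+.5)/s-.5+o
tr=fx([(48,67),(222,37),(261,262),(79,293),(143,551),(319,518)],0,4,[180,215])
sr=fx([(181,310),(40,213),(148,71),(283,155),(359,94),(231,25)],0,4,[350,255])
def dk(v):
    x,y,a,w,dx,dy,z=v
    P=np.array([(.09,w,.077),(.09,-w,.077),(0,-w,.077),(0,w,.077),(-.1,.037,.008),(-.1,-.037,.008)])
    P=P@R.from_euler('z',a).as_matrix().T+[x,y,0]
    return np.r_[(proj(T,P)-tr).ravel(),(proj(S,P)-sr).ravel()]
rd=least_squares(lambda v:dk(v),[.4,.2,.1,.037,0,0,0],loss='soft_l1')
print("dock",rd.x[:4],np.degrees(rd.x[2]));print(rd.fun.reshape(-1,2).round(1).tolist())
tp=fx([(485,42),(770,99),(702,352),(422,295),(656,212)],370,3.5,[410,175])
sp=fx([(537,193),(430,40),(630,38),(740,183),(562,77)],380,4,[180,160])
def pl(v):
    x,y,z,a,t=v
    Rm=R.from_euler('ZY',[a,-t]).as_matrix()
    P=np.array([(.058,.063,0),(.058,-.063,0),(-.058,-.063,0),(-.058,.063,0),(0,-.027,0)])@Rm.T+[x,y,z]
    return np.r_[(proj(T,P)-tp).ravel(),(proj(S,P)-sp).ravel(),(t-np.radians(25))*100]
rp=least_squares(pl,[.4,-.2,.095,0,.43],loss='soft_l1')
v=rp.x;Rm=R.from_euler('ZY',[v[3],-v[4]]).as_matrix()
print("platen",v,np.degrees(v[3:]),"spot",v[:3]+Rm@[0,-.027,0],"n",Rm[:,2]);print(rp.fun[:-1].reshape(-1,2).round(1).tolist())
# tab from roof top: triangulate rough tab centres
c,s=np.cos(rd.x[2]),np.sin(rd.x[2])
for xt in(.035,.045,.055,.065,.075):
    P=[rd.x[0]+c*xt,rd.x[1]+s*xt,.101]
    print(xt,((proj(T,P)[0]-[180,215]+.5)*4).round(),((proj(S,P)[0]-[350,255]+.5)*4).round())
E
python3 fit.py
```

```text
dock [0.52016998 0.19481099 0.10022979 0.03500775] 5.742744082292658
[[0.3, -0.4], [0.6, -0.5], [-1.1, -1.3], [-0.4, -1.2], [-0.2, -0.0], [0.6, 0.2], [0.8, -3.9], [0.1, -0.5], [-0.1, 0.5], [0.9, -1.9], [0.9, -0.2], [-0.3, -0.2]]
platen [ 0.56765408 -0.20005344  0.09492617 -0.28636611  0.43496578] [-16.40756934  24.92170326] spot [ 0.56002744 -0.22595391  0.09492617] n [-0.40421939  0.11902627  0.90688446]
[[-0.2, -0.1], [0.7, 0.1], [0.0, 0.0], [0.3, -0.3], [-0.2, -0.3], [-0.0, -0.6], [0.3, 0.2], [-0.1, 0.8], [0.3, -0.8], [0.4, 0.8]]
0.035 [143. 174.] [184. 132.]
0.045 [140. 149.] [172. 147.]
0.055 [136. 124.] [160. 163.]
0.065 [133.  98.] [148. 180.]
0.075 [130.  73.] [136. 196.]
```

```bash
cat >> h.py <<'E'
DK=np.array([.52017,.19481,0]); DR=R.from_euler('z',.1002)
V=[.56765,-.20005,.09493,-.28637,np.radians(25)]
PR=R.from_euler('ZY',[V[3],-V[4]]); SPOT=np.array(V[:3])+PR.apply([0,-.027,0])
flip=R.from_matrix(np.diag([-1.,1,-1]))
DOWN=DR*flip; TILT=PR*flip
def dock(x,y,z): return DK+DR.apply([x,y,z])
def spot(x,y,z): return SPOT+PR.apply([x,y,z])
def go(p,rot):
    s=telemetry.state();R0=R.from_rotvec(s["tcp_rot"])
    print("t",round(s["time_s"],2),"shift",(R0.inv().apply(p-s["position"])/.8).round(4),"turn",((R0.inv()*rot).as_rotvec()/2/np.pi).round(4),"mm",((p-s["position"])*1e3).round(1))
E
python3 -c "
from h import *
go(dock(.085,0,.16),DOWN)"
```

```text
t 0.1 shift [-0.5846 -0.2379  0.0772] turn [-0.0003 -0.0001 -0.0834] mm [ 348.  -365.9  -61.5]
```

>>> servo_tool([
  [[-1,-0.29,-0.12,0.03,0,0,-0.0834],[-1,-0.29,-0.12,0.03,0,0,-0.0834],[-1,-0.29,-0.12,0.03,0,0,-0.0834],[-1,-0.29,-0.12,0.03,0,0,-0.0834],[-1,-0.29,-0.12,0.03,0,0,-0.0834]],
])

```text
time_s: 0.72
position: [0.431, 0.3835, 0.1975]
tcp_rot: [0.15, -3.137, 0.003]
ft_force: [0.2, 0.1, 0.0]
gripper_width: 0.516
finger_force: 0.0
```

```bash
python3 -c "
from h import *
go(dock(.085,0,.16),DOWN)"
```

```text
t 0.72 shift [-0.1948 -0.2448  0.0471] turn [-0.0003 -0.0002 -0.0008] mm [ 173.8 -180.2  -37.5]
```

>>> servo_tool([
  [[-1,-0.196,-0.245,0.046,0,0,0],[-1,-0.196,-0.245,0.046,0,0,0],[-1,-0.196,-0.245,0.046,0,0,0],[-1,-0.196,-0.245,0.046,0,0,0],[-1,-0.196,-0.245,0.046,0,0,0]],
])

```text
time_s: 1.35
position: [0.6061, 0.2047, 0.1603]
tcp_rot: [0.151, -3.136, 0.001]
ft_force: [-0.6, 0.7, -0.2]
gripper_width: 0.02
finger_force: 0.0
```

```bash
python3 - <<'E'
from h import *
import cv2
go(dock(.076,0,.087),DOWN)
cm=camera_model("wrist"); im=get_image("wrist")[:,:,::-1].copy()
P=np.array([dock(*p) for p in [(.09,.035,.077),(.09,-.035,.077),(0,-.035,.077),(0,.035,.077),(-.1,.037,.008),(-.1,-.037,.008),(.052,0,.101)]])
for u in proj(cm,P): cv2.circle(im,tuple(int(round(a)) for a in u),3,(0,255,0),1)
cv2.imwrite("pics/w1.png",im)
E
```

```text
t 1.35 shift [ 0.0129 -0.0015  0.0916] turn [-0.0001 -0.0002 -0.0007] mm [-10.3  -2.3 -73.3]
```

View pics/w1.png

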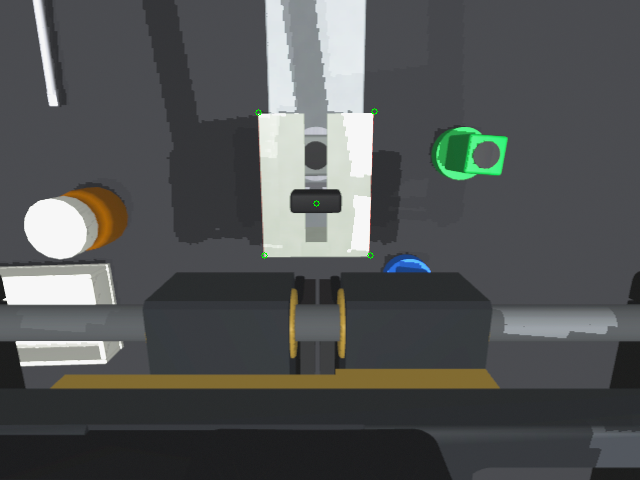

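The wrist view agrees with the fit: the roof corners match and the tab is at (316,202), dock x ≈ 52 mm. I'll lower behind the tab.

>>> servo_tool([
  [[-1,0.009,-0.0015,0.06,0,0,0],[-1,0.009,-0.0015,0.091,0,0,0],[-1,0.009,-0.0015,0.091,0,0,0]],
])

```text
time_s: 1.78
position: [0.5944, 0.2069, 0.0864]
tcp_rot: [0.16, -3.132, 0.001]
ft_force: [0.6, 0.4, -0.4]
gripper_width: 0.003
finger_force: 0.0
```

>>> servo_tool([
  [[-1,0.018,0,0,0,0,0],[-1,0.03,0,0,0,0,0],[-1,0.042,0,0,0,0,0],[-1,0.054,0,0,0,0,0],[-1,0.066,0,0,0,0,0]],
])

```text
time_s: 2.4
position: [0.5464, 0.2017, 0.0909]
tcp_rot: [-0.157, 3.133, 0.004]
ft_force: [5.3, 5.2, -0.8]
gripper_width: 0.006
finger_force: 2.8
```

```bash
python3 -c "
from h import *
go(dock(-.016,0,.088),DOWN)"
```

```text
t 2.4 shift [ 0.0535 -0.0053  0.0033] turn [0.0003 0.0008 0.    ] mm [-42.1  -8.5  -2.9]
```

>>> servo_tool([
  [[-1,0,0,0,0,0,0]],
])

```text
time_s: 2.52
position: [0.5457, 0.2013, 0.0906]
tcp_rot: [-0.158, 3.134, 0.002]
ft_force: [3.5, 2.8, 1.1]
gripper_width: 0.004
finger_force: 1.8
```

```bash
python3 - <<'E'
from h import *
import cv2
go(dock(-.016,0,.088),DOWN); print(telemetry.state()["ft_force"])
a=get_image("wrist");b=get_image("top")
o=np.hstack([cv2.resize(a,(400,300)),cv2.resize(b[195:375,150:390],(400,300),interpolation=cv2.INTER_CUBIC)])
cv2.imwrite("pics/w2.png",o[:,:,::-1])
E
```

```text
t 2.52 shift [ 0.0526 -0.0048  0.0031] turn [0.0002 0.0005 0.0001] mm [-41.5  -8.1  -2.6]
[3.53456607 2.8200681  1.14575989]
```

View pics/w2.png

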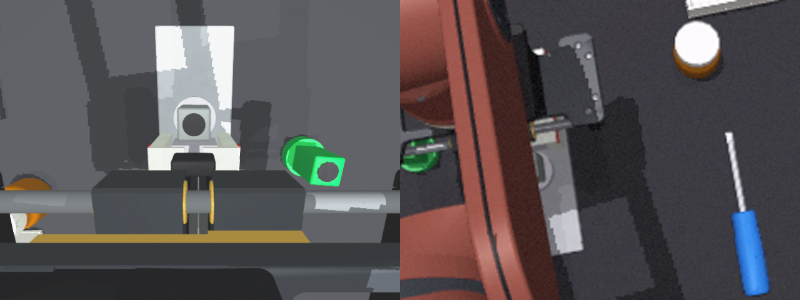

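The push is working: the head is emerging with its stem at (193,123) in the left panel, and the fingers bear on the tab at (192,163). I'll push on to the end of the travel.

>>> servo_tool([
  [[-1,0.012,-0.002,0.003,0,0,0],[-1,0.024,-0.003,0.003,0,0,0],[-1,0.036,-0.003,0.003,0,0,0],[-1,0.047,-0.003,0.003,0,0,0],[-1,0.054,-0.003,0.003,0,0,0]],
])

```text
time_s: 3.25
position: [0.5046, 0.1943, 0.0882]
tcp_rot: [-0.157, 3.132, 0.002]
ft_force: [7.5, 3.7, 1.5]
gripper_width: 0.006
finger_force: 3.9
```

>>> servo_tool([
  [[-1,0.001,0,0,0,0,0],[-1,0.001,0,0,0,0,0]],
])

```text
time_s: 3.5
position: [0.5038, 0.1942, 0.0881]
tcp_rot: [-0.157, 3.133, 0.002]
ft_force: [6.0, 4.1, 1.5]
gripper_width: 0.0
finger_force: 3.3
```

```bash
python3 - <<'E'
from h import *
import cv2
go(dock(-.017,0,.088),DOWN); print(telemetry.state()["ft_force"])
cm=camera_model("wrist");a=get_image("wrist")[:,:,::-1].copy()
for u in proj(cm,[dock(-.058+i*.013,j*.013,.066) for i in(-1,1) for j in(-1,1)]): cv2.circle(a,tuple(int(round(c)) for c in u),3,(0,255,0),1)
cv2.imwrite("pics/w3.png",a)
E
```

```text
t 3.5 shift [ 0.0008 -0.0013  0.0001] turn [ 0.0002  0.0008 -0.    ] mm [-0.5 -1.1 -0.1]
[6.04425078 4.13805924 1.50250303]
```

View pics/w3.png

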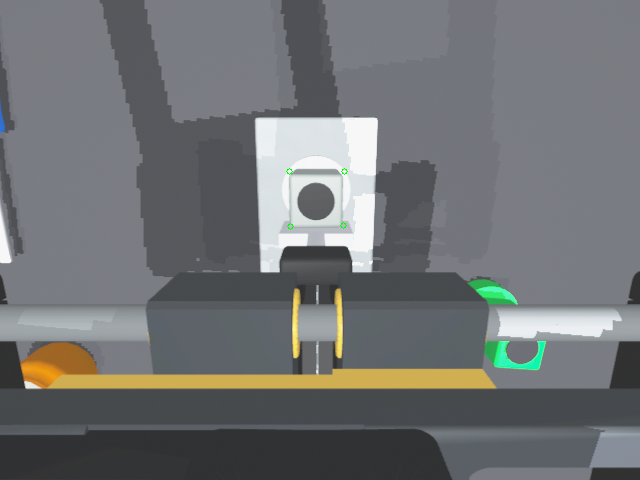

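The head is out: its stem top at (316,200) is within about 1 mm of the predicted full-travel outline. I'll give a last nudge, then ride the tab back and rise.

>>> servo_tool([
  [[-1,0.003,0,0,0,0,0],[-1,0.003,0,0,0,0,0],[-1,-0.03,0,0,0,0,0],[-1,-0.07,0,0,0,0,0],[-1,-0.11,0,0,0,0,0]],
])

```text
time_s: 4.18
position: [0.5894, 0.2018, 0.0863]
tcp_rot: [0.157, -3.136, 0.002]
ft_force: [-0.0, 0.4, 0.4]
gripper_width: 0.005
finger_force: 0.0
```

>>> servo_tool([
  [[-1,-0.01,0,0,0,0,0],[0,-0.01,0,-0.06,0,0,0],[0.2,-0.01,0,-0.12,0,0,0],[0.2,-0.01,0,-0.13,0,0,0],[0.2,-0.01,0,-0.13,0,0,0]],
])

```text
time_s: 4.8
position: [0.5963, 0.2029, 0.1905]
tcp_rot: [0.157, -3.137, 0.0]
ft_force: [0.1, -0.9, -0.3]
gripper_width: 0.373
finger_force: 0.0
```

```bash
python3 -c "
from h import *
go(dock(-.057,0,.15),DOWN)"
```

```text
t 4.8 shift [ 0.1669 -0.0005  0.0507] turn [-0.     -0.0001  0.    ] mm [-132.8  -13.8  -40.5]
```

>>> servo_tool([
  [[0.2,0.07,0,0,0,0,0],[0.2,0.14,0,0.02,0,0,0],[0.2,0.167,0,0.05,0,0,0],[0.2,0.167,0,0.05,0,0,0]],
])

```text
time_s: 5.3
position: [0.4596, 0.1889, 0.1465]
tcp_rot: [0.158, -3.129, 0.003]
ft_force: [-0.2, 0.3, 0.2]
gripper_width: 0.602
finger_force: 0.0
```

```bash
python3 - <<'E'
from h import *
import cv2
go(dock(-.057,0,.032),DOWN)
T=get_image("top");cm=camera_model("wrist");a=get_image("wrist")[:,:,::-1].copy()
for u in proj(cm,[dock(-.058+i*.013,j*.013,.066) for i in(-1,1) for j in(-1,1)]): cv2.circle(a,tuple(int(round(c)) for c in u),3,(0,255,0),1)
o=np.hstack([cv2.resize(a[120:420,120:520],(400,300)),cv2.resize(T[195:375,150:390],(400,300),interpolation=cv2.INTER_CUBIC)[:,:,::-1]])
cv2.imwrite("pics/w4.png",o)
E
```

```text
t 5.3 shift [-6.000e-03 -1.000e-04  1.431e-01] turn [-0.0002 -0.0013  0.0001] mm [   3.8    0.2 -114.5]
```

View pics/w4.png

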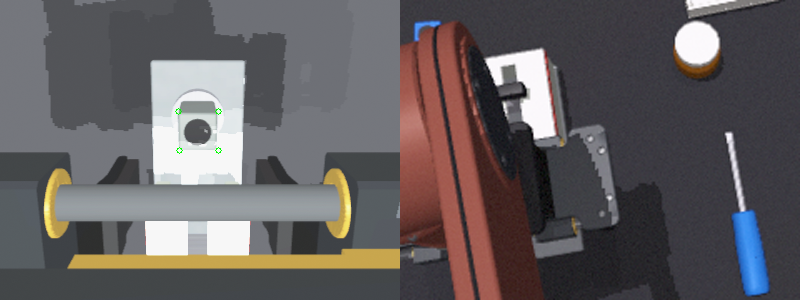

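The head stays on the apron with its stem where predicted, at (198,131) in the left crop, and the tab is back at rest at (510,92) in the right crop. I'll descend.

>>> servo_tool([
  [[0.2,-0.003,0,0.05,0,0,0],[0.2,-0.003,0,0.1,0,0,0],[0.2,-0.003,0,0.13,0,0,0],[0.2,-0.003,0,0.14,0,0,0],[0.2,-0.003,0,0.14,0,0,0]],
])

```text
time_s: 6.02
position: [0.4675, 0.19, 0.0389]
tcp_rot: [-0.157, 3.137, 0.0]
ft_force: [0.2, -0.4, -0.7]
gripper_width: 0.6
finger_force: 0.0
```

```bash
python3 -c "
from h import *
go(dock(-.057,0,.032),DOWN)"
```

```text
t 6.03 shift [ 0.0052 -0.0006  0.0087] turn [-0.      0.0001 -0.    ] mm [-4.1 -0.9 -6.9]
```

>>> servo_tool([
  [[0.2,0.005,-0.0005,0.008,0,0,0],[0.2,0.005,-0.0005,0.008,0,0,0],[-1,0.005,-0.0005,0.008,0,0,0],[-1,0.005,-0.0005,0.008,0,0,0],[-1,0.005,-0.0005,0.008,0,0,0]],
], squeeze=30)

```text
time_s: 6.65
position: [0.4627, 0.1892, 0.0323]
tcp_rot: [-0.157, 3.137, 0.0]
ft_force: [0.2, 0.2, -0.1]
gripper_width: 0.348
finger_force: 0.0
```

>>> servo_tool([
  [[-1,0,0,0,0,0,0],[-1,0,0,0,0,0,0]],
])

```text
time_s: 6.9
position: [0.4627, 0.1892, 0.0323]
tcp_rot: [-0.157, 3.137, 0.0]
ft_force: [-0.2, -0.1, 1.8]
gripper_width: 0.302
finger_force: 30.0
```

```bash
python3 -c "
from h import *
go(dock(-.057,0,.032),DOWN);print(telemetry.state()['ft_force'])"
```

```text
t 6.9 shift [-0.0009 -0.0002  0.0004] turn [0. 0. 0.] mm [ 0.8 -0.1 -0.3]
[-0.20651546 -0.1263276   1.80632529]
```

Gripped at 26.3 mm opening. I'll lift straight up.

>>> servo_tool([
  [[-1,0,0,-0.03,0,0,0],[-1,0,0,-0.08,0,0,0],[-1,0,0,-0.14,0,0,0],[-1,0,0,-0.18,0,0,0],[-1,0,0,-0.18,0,0,0]],
])

```text
time_s: 7.52
position: [0.4644, 0.1896, 0.1786]
tcp_rot: [-0.157, 3.132, 0.001]
ft_force: [0.3, 0.4, -3.2]
gripper_width: 0.295
finger_force: 30.0
```

>>> servo_tool([
  [[-1,0,0,0,0,0,0],[-1,0,0,0,0,0,0]],
])

```text
time_s: 7.78
position: [0.4611, 0.1888, 0.1737]
tcp_rot: [0.157, -3.134, 0.001]
ft_force: [0.4, 0.6, -2.6]
gripper_width: 0.294
finger_force: 30.0
```

```bash
python3 -c "
from h import *
go(spot(0,0,.0243+.05),TILT);print(spot(0,0,.0743),telemetry.state()['ft_force'])"
```

```text
t 7.78 shift [-0.0349 -0.5134  0.0145] turn [ 0.0132 -0.0692  0.0606] mm [  68.8 -405.8  -11.5]
[ 0.52990149 -0.21708067  0.16226867] [ 0.4175772   0.62304608 -2.6432619 ]
```

>>> servo_tool([
  [[-1,-0.004,-0.06,0,0,0,0.012],[-1,-0.008,-0.12,0,0,0,0.024],[-1,-0.012,-0.18,0,0,0,0.036],[-1,-0.016,-0.24,0,0,0,0.048],[-1,-0.02,-0.3,0,0,0,0.06]],
])

```text
time_s: 8.4
position: [0.5017, -0.0494, 0.1745]
tcp_rot: [-0.437, -3.109, -0.001]
ft_force: [0.8, -0.4, -2.1]
gripper_width: 0.293
finger_force: 30.0
```

```bash
python3 -c "
from h import *
go(spot(0,0,.0243+.05),TILT)"
```

```text
t 8.4 shift [-0.0917 -0.1918  0.015 ] turn [ 0.0003 -0.0698  0.0011] mm [  28.2 -167.7  -12.2]
```

>>> servo_tool([
  [[-1,-0.025,-0.05,0,0,-0.018,0],[-1,-0.05,-0.1,0,0,-0.036,0],[-1,-0.07,-0.15,0,0,-0.054,0],[-1,-0.09,-0.19,0.01,0,-0.0698,0],[-1,-0.09,-0.19,0.01,0,-0.0698,0]],
])

```text
time_s: 9.02
position: [0.5273, -0.2148, 0.1645]
tcp_rot: [0.379, 2.684, -0.082]
ft_force: [-0.2, 0.6, -2.3]
gripper_width: 0.296
finger_force: 30.0
```

>>> servo_tool([
  [[-1,0,0,0,0,0,0],[-1,0,0,0,0,0,0]],
])

```text
time_s: 9.28
position: [0.5306, -0.2131, 0.1681]
tcp_rot: [0.372, 2.681, -0.082]
ft_force: [0.8, 0.6, -2.0]
gripper_width: 0.295
finger_force: 30.0
```

```bash
python3 - <<'E'
from h import *
import cv2
go(spot(0,0,.0243+.02),TILT)
s=telemetry.state();print(s["ft_force"])
cm=camera_model("wrist");a=get_image("wrist")[:,:,::-1].copy();Rt=R.from_rotvec(s["tcp_rot"])
def dr(P,c):
    for u in proj(cm,P): cv2.circle(a,tuple(int(round(q)) for q in u),3,c,1)
dr([s["position"]+Rt.apply([i*.013,j*.013,-.0337]) for i in(-1,1) for j in(-1,1)],(0,255,0))
an=np.radians(range(0,360,30))
dr([s["position"]+Rt.apply([.02*np.cos(t),.02*np.sin(t),.0243]) for t in an],(0,0,255))
dr([spot(.025*np.cos(t),.025*np.sin(t),0) for t in an],(255,0,255))
S=get_image("scene")
o=np.hstack([cv2.resize(a[60:420,80:560],(400,300)),cv2.resize(S[140:260,170:330],(400,300),interpolation=cv2.INTER_CUBIC)[:,:,::-1]])
cv2.imwrite("pics/w5.png",o)
E
```

```text
t 9.28 shift [ 0.0027 -0.0052  0.0443] turn [0.0008 0.0002 0.0016] mm [ 11.5  -7.6 -33. ]
[ 0.76562067  0.5932254  -2.02070445]
```

View pics/w5.png

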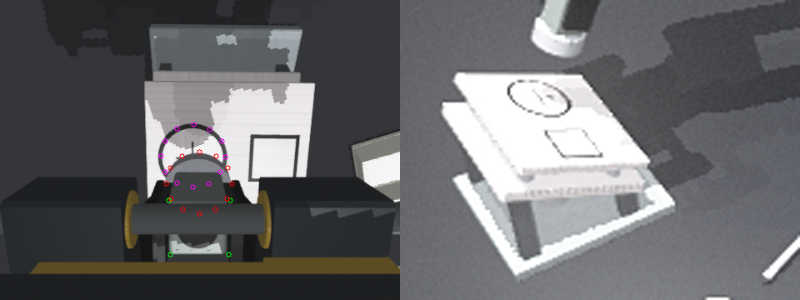

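The ring fit (magenta) sits on the ring at about (193,155) in the left crop, and the foot arc matches the predicted red circle. I'll approach along the normal.

>>> servo_tool([
  [[-1,0.003,-0.005,0.015,0.0008,0,0.0016],[-1,0.003,-0.005,0.03,0.0008,0,0.0016],[-1,0.003,-0.005,0.044,0.0008,0,0.0016],[-1,0.003,-0.005,0.044,0.0008,0,0.0016],[-1,0.003,-0.005,0.044,0.0008,0,0.0016]],
])

```text
time_s: 10.0
position: [0.5415, -0.2213, 0.1351]
tcp_rot: [0.388, 2.679, -0.087]
ft_force: [-0.4, -1.0, -1.8]
gripper_width: 0.297
finger_force: 30.0
```

```bash
cat > n.py <<'E'
from h import *
go(spot(0,0,.0243),TILT)
s=telemetry.state();n=PR.apply([0,0,1]);R0=R.from_rotvec(s["tcp_rot"])
print("Fn",(s["ft_force"]@n).round(2),"Fspot",PR.inv().apply(s["ft_force"]).round(2),"tcp in spot mm",(PR.inv().apply(s["position"]-SPOT)*1e3).round(2),"foot",(PR.inv().apply(s["position"]+R0.apply([0,0,.0243])-SPOT)*1e3).round(2))
E
python3 n.py
```

```text
t 10.0 shift [-0.0004  0.001   0.0253] turn [-0.0001  0.0003 -0.0002] mm [  8.7  -1.8 -18.2]
Fn -1.61 Fspot [-0.8  -1.1  -1.61] tcp in spot mm [-0.34 -0.75 44.52] foot [-0.3  -0.77 20.22]
```

>>> servo_tool([
  [[-1,0,0.001,0.007,0,0,0],[-1,0,0.001,0.014,0,0,0],[-1,0,0.001,0.02,0,0,0],[-1,0,0.001,0.02,0,0,0]],
])

```text
time_s: 10.5
position: [0.5479, -0.2222, 0.1201]
tcp_rot: [0.388, 2.679, -0.086]
ft_force: [0.2, 0.3, -2.0]
gripper_width: 0.297
finger_force: 30.0
```

```bash
python3 n.py
```

```text
t 10.5 shift [-0.0011 -0.0002  0.0048] turn [-0.0001  0.0002 -0.0002] mm [ 2.3 -0.8 -3.1]
Fn -1.87 Fspot [-0.73  0.37 -1.87] tcp in spot mm [-0.85  0.15 28.13] foot [-0.82  0.13  3.83]
```

>>> servo_tool([
  [[-1,-0.0005,0,0.0015,0,0,0],[-1,-0.001,0,0.003,0,0,0],[-1,-0.001,0,0.0045,0,0,0],[-1,-0.001,0,0.0055,0,0,0],[-1,-0.001,0,0.0055,0,0,0]],
])

```text
time_s: 11.12
position: [0.5507, -0.2232, 0.1172]
tcp_rot: [0.388, 2.678, -0.087]
ft_force: [-0.8, 0.0, -1.0]
gripper_width: 0.298
finger_force: 30.0
```

```bash
python3 n.py
```

```text
t 11.12 shift [0.0007 0.     0.    ] turn [-0.0002  0.0004 -0.0002] mm [-0.5  0.2 -0.3]
Fn -0.59 Fspot [-1.12 -0.19 -0.59] tcp in spot mm [ 5.900e-01 -1.000e-02  2.431e+01] foot [ 0.65 -0.03  0.01]
```

Contact is just starting. I'll press on about 2.5 mm more.

>>> servo_tool([
  [[-1,0.0005,0,0.001,0,0,0],[-1,0.0005,0,0.002,0,0,0],[-1,0.0005,0,0.003,0,0,0],[-1,0.0005,0,0.003,0,0,0]],
])

```text
time_s: 11.62
position: [0.5516, -0.2235, 0.1151]
tcp_rot: [0.388, 2.678, -0.087]
ft_force: [0.3, 1.2, 1.0]
gripper_width: 0.296
finger_force: 30.0
```

```bash
python3 n.py
```

```text
t 11.62 shift [ 0.0006  0.     -0.0029] turn [-0.0002  0.0005 -0.0002] mm [-1.4  0.4  1.9]
Fn 0.89 Fspot [0.39 1.23 0.89] tcp in spot mm [ 5.200e-01 -2.000e-02  2.199e+01] foot [ 0.59 -0.05 -2.31]
```

>>> servo_tool([
  [[-1,0.0005,0,0.001,0,0,0],[-1,0.0005,0,0.002,0,0,0],[-1,0.0005,0,0.003,0,0,0],[-1,0.0005,0,0.0035,0,0,0],[-1,0.0005,0,0.0035,0,0,0]],
])

```text
time_s: 12.25
position: [0.5524, -0.2238, 0.1124]
tcp_rot: [0.388, 2.678, -0.087]
ft_force: [0.9, 0.8, 2.3]
gripper_width: 0.294
finger_force: 30.0
```

```bash
python3 n.py
```

```text
t 12.25 shift [ 0.0002  0.0001 -0.0064] turn [-0.0002  0.0005 -0.0002] mm [-2.2  0.8  4.5]
Fn 1.81 Fspot [1.57 1.   1.81] tcp in spot mm [ 0.18 -0.11 19.21] foot [ 0.25 -0.14 -5.09]
```

>>> servo_tool([
  [[-1,0.0003,0,0.001,0,0,0],[-1,0.0003,0,0.002,0,0,0],[-1,0.0003,0,0.0025,0,0,0],[-1,0.0003,0,0.0025,0,0,0],[-1,0.0003,0,0.0025,0,0,0]],
])

```text
time_s: 12.88
position: [0.5529, -0.224, 0.1105]
tcp_rot: [0.388, 2.678, -0.087]
ft_force: [1.3, 0.4, 3.7]
gripper_width: 0.296
finger_force: 30.0
```

```bash
python3 n.py; python3 - <<'E'
from h import *
import cv2
n=PR.apply([0,0,1]);f=[]
for i in range(16):
    a=get_image("wrist" if i%2 else "scene");f.append(telemetry.state()["ft_force"]@n)
    if i%2==0:S=a
print(np.mean(f).round(2),np.std(f).round(2))
s=telemetry.state();Rt=R.from_rotvec(s["tcp_rot"]);cm=camera_model("scene");S=cv2.resize(S[140:260,170:330],(800,600),interpolation=cv2.INTER_CUBIC)[:,:,::-1].copy()
an=np.radians(range(0,360,15))
def dr(P,c):
    for u in proj(cm,P): cv2.circle(S,tuple(int(round(q)) for q in (u-[170,140]+.5)*5),2,c,-1)
dr([s["position"]+Rt.apply([.02*np.cos(t),.02*np.sin(t),.0243]) for t in an],(0,0,255))
dr([spot(.0253*np.cos(t),.0253*np.sin(t),-.005) for t in an],(255,0,255))
cv2.imwrite("pics/w6.png",S)
E
python3 n.py
```

```text
t 12.88 shift [-0.0002  0.0002 -0.0089] turn [-0.0002  0.0005 -0.0002] mm [-2.7  1.   6.5]
Fn 2.93 Fspot [2.56 0.74 2.93] tcp in spot mm [-0.16 -0.17 17.21] foot [-0.09 -0.2  -7.09]
3.58 0.44
t 13.68 shift [-0.0007  0.0001 -0.0091] turn [-0.0002  0.0004 -0.0002] mm [-2.5  0.8  6.8]
Fn 3.98 Fspot [ 3.8  -0.48  3.98] tcp in spot mm [-0.53 -0.08 17.05] foot [-0.48 -0.1  -7.25]
```

View pics/w6.png

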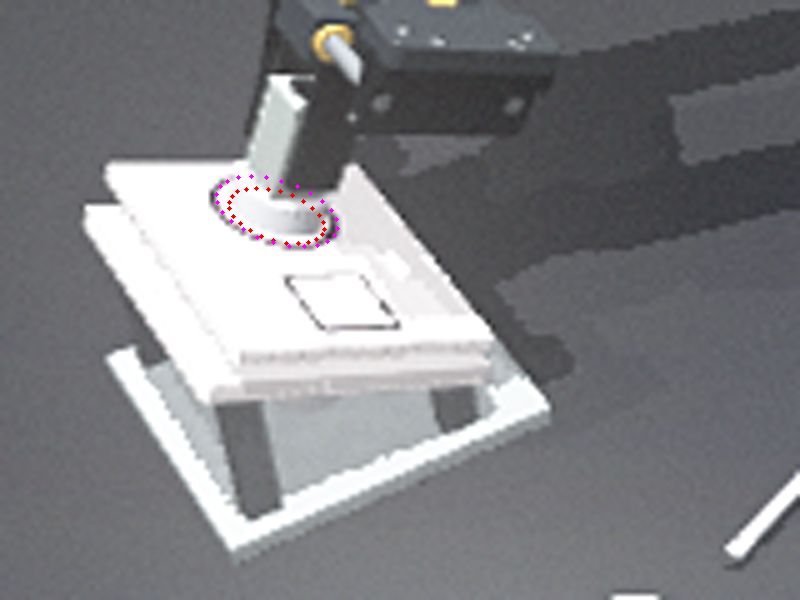

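The foot sits centrally in the ring at (280,212), the platen has visibly sunk towards the bed, and the contact force averages about 5.3 N. I'm handing in.

```bash
python3 -c "
from bench import r
print(r.close_job())"
```

```text
the job is handed in; nothing more can be done
None
```

I handed the job in with the head still gripped and pressed centrally on the ring mark, at about 5.3 N, which puts the platen roughly 5 mm in. The ejector tab is back at rest, the screwdriver, jar and tray were left alone, and no verdict came back.

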